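# Take a lacquered sensor housing off its drying hook and seat it on the turntable

### The arm

A 6-joint arm with a two-finger parallel gripper is mounted at the origin on the work surface. World frame = base frame: x ahead of the robot, y to its left, z up, the work surface at z = 0. Lengths are in m, angles in rad, forces in N, time in s.
With the tool pointing down it reaches from about 0.35 to 0.975 m from the base axis. Payload 4.9 kg.
Tool frame: the origin (TCP) lies midway between the tips of the shut fingers; the grasp point (between the pads) lies 19 mm behind it (ctrl.hold_point_z is the distance from the TCP to the grasp point, in m); z points along the fingers, y is the line along which they close (so a half turn about z gives the same grasp; the last joint's range is limited). The gripper opens to 85 mm and grips with 20 to 120 N. Pads are 22 mm wide; open, the fingers measure 114 mm over their backs; the gripper's body (76 mm by 85 mm) begins 54 mm behind the grasp point. The pads swing forward as they close: fully open they stand 13 mm farther back than shut.
Start: joints at [1.18, 0.053, 1.613, -0, 1.476, -0.119], TCP at [0.168, 0.602, 0.231] pointing down, gripper open.
Joint ranges: [-3.01, 3.01], [-1.01, 2.22], [0.06, 2.58], [-1.02, 4.17], [0.09, 2.62], [-3.14, 3.14]. Speed limits (rad/s): [2.57, 2.57, 3.14, 3.14, 3.14, 3.14].

### API

Orientations are given as a rotation vector (axis times angle).
In Python, from station import status, viewer, finish_job, ctrl gives the robot as it stands.
- The arm moves only by the shell command python3 -m jog 'ROWS' [FORCE]. ROWS is JSON, a list of rows, each a list of 7 numbers: the turn, a rotation vector about the tool's x, y, z each as a share of 5 degrees, from -1 to 1, then the shift along the tool's x, y, z each as a share of 30 mm, from -1 to 1, then the opening, from -1 (shut) to 1 (fully open). A call has 1 to 5 rows; each row shifts and turns the commanded pose from where the row before left it, along the tool's axes as they then stand; what a row does not reach is not made up. A row lasts 1/8 s, in which the tool goes at most 62.5 mm and 10.7 degrees, less where a joint would pass 70% of its speed; a pose out of reach is approached as far as the arm can. A call with a number of a shift or a turn outside -1 to 1 is refused whole. A call with a gripper value outside its range is refused whole. The fingers move at their own pace and stop on an object; FORCE is the grip in N (left out, the last holds). Time passes only in rows, so rows that do not move let the fingers close. It gives the time, the measured TCP pose, the force, the opening and the grip force at its end, in the units of the state.
- status.get_obs(): the state, without advancing time (a new reading comes with each control period).
- viewer.get_image(name): name is "side" or "top"; returns a dict with "img" (480x640x3 uint8, red, green, blue), "fovy" (degrees; the focal length in pixels is half the picture's height over the tangent of half this angle, whatever the lens; pixels are square), "cx", "cy" (the principal point, pixels), "distortion" ([k1, k2, p1, p2, k3] as OpenCV has them; the pictures are not rectified), "rvec" (rotation vector, rad) and "tvec" (3), from world to camera coordinates, as OpenCV has them. Camera axes: x right, y down, z forward; pixel columns grow to the right and rows downward; lengths in m; the calibration is good to about 2 mm. A picture is of the moment at which its call begins. There is no depth.
- finish_job(): hands the job in; it is judged then, once.
The state is a dict: "t": time; "q": joint angles; "dq": joint speeds; "effort": joint torques, N m; "tool_pos": TCP position; "tool_rot": TCP orientation; "contact_force": force on the tool from outside, world axes, zero at the start; "wrist_torque": the same for the moment, N m; "opening": finger opening in m; "grip_force": force on a finger pad.
Only numpy, scipy, OpenCV 4.12 (cv2) and the standard library are available. Lean on these libraries where they do the work, as an engineer would, in place of code of your own. Each camera call takes 0.05 s, during which the arm holds its last target. There are 200 camera calls.

### The job

The housing with the orange grip block is dry: lift it off its hook on the drying stand, keep it upright, and stand it inside the raised brass ring on the teal turntable, flat on the disc, then let go. Handle it gently: grip it with no more than about 25 N and set it down softly rather than dropping it. Leave the housing with the blue grip block hanging on its hook, undisturbed.

Things in the scene. Friction and masses are not known exactly. Their poses are not given: they have to be found in the camera images.
- housing_orange: Housing to move: upright steel cylinder, diameter 68, 74 high (80 with lid), orange band, mass 0.3-0.55 kg. On top a rigid arch (bail) in its yz plane, 46 clear between its legs; cross bar 58 (y) by 16 (x), z 128 to 136, its underside resting on the flat hook. On the bar an orange grip block. Origin: centre of the underside; z up, x along the hook, which points to -x.
- housing_orange_grip (a point): The place to grip from above: in the orange grip block, which is 16 (housing's x) by 32 (y) and 36 high (z 136 to 172 above the housing's underside). The point is on the axis, 160 above the underside, 12 below the block's top.
- housing_blue: The other hanging housing, same shape and size but with blue band and blue grip block, on the other hook 150 mm away; it stays there. Origin: centre of its underside.
- stand: Fixed drying stand: grey base 150 (x) by 270 (y) by 12, one post at x=58 with a cross bar (190 long, top z=210) and two flat hooks along -x at y=-75 and 75, each 12 wide, 8 thick, top z=210, ending at x=-62 in an upturned lip to z=222. Housings hang near x=-20; lift 12 to 38 (25 is right) to clear the lip, then draw out along -x over 55. Origin: base underside centre.
- turntable: Fixed turntable: teal block 190 by 190 by 40 with a black disc of diameter 180 on it (top at z = 55). Origin: centre of its underside, on the table.
- seat (a point): Centre of the brass locating ring, on the disc's top face (55 above the table), where the centre of the housing's underside belongs. The ring is 12 high, inner diameter 84, outer diameter 100.

How it is judged:
By the outcome, as a careful person would: the job done as asked, in the order asked, and still so for the second after the job is handed in, with the robot touching nothing.
It also fails if it takes over 51 s, if anything falls off the work surface, if the arm or the gripper's body presses on something with over 40 N, if the wrist force passes 120 N, or if a joint passes its speed limit or range.

## Working session

There is one attempt and no reset: what is moved stays moved. The work goes in short steps, Python scripts to look and compute and a shell command to move; the robot and the scene stay as the last step left them, time stands still between calls to the robot, and variables do not carry over. Pictures are saved under pics/ and viewed, at most 10 in all, crops included, and the job is handed in when it is done.

```bash
mkdir -p pics && ls && python3 - <<'E'
from station import status, viewer, ctrl
import cv2, numpy as np
o=status.get_obs(); print({k:np.round(v,3) for k,v in o.items()}, ctrl.hold_point_z)
for n in ("side","top"):
    d=viewer.get_image(n); cv2.imwrite(f"pics/{n}0.png",d["img"][:,:,::-1])
    print(n,{k:np.round(v,4) for k,v in d.items() if k!="img"})
E
```

```text
pics
{'t': np.float64(0.0), 'q': array([ 1.18 ,  0.053,  1.614, -0.   ,  1.476, -0.119]), 'dq': array([-0.001, -0.   , -0.002, -0.002, -0.001, -0.001]), 'effort': array([-2.0000e-03, -3.9370e+01, -3.7017e+01, -0.0000e+00,  7.0000e-03,
        0.0000e+00]), 'tool_pos': array([0.168, 0.601, 0.23 ]), 'tool_rot': array([-4.260e-01, -3.112e+00,  3.000e-03]), 'contact_force': array([-0.529,  1.019,  0.572]), 'wrist_torque': array([-0.026, -0.017, -0.   ]), 'grip_force': np.float64(0.0), 'opening': np.float64(0.086)} 0.0187
side {'fovy': np.float64(55.1142), 'cx': np.float64(314.6922), 'cy': np.float64(243.2166), 'distortion': array([-0.029,  0.   ,  0.   ,  0.   ,  0.   ]), 'rvec': array([ 2.2132,  0.3308, -0.1737]), 'tvec': array([-0.5477,  0.0234,  1.0869])}
top {'fovy': np.float64(56.0671), 'cx': np.float64(321.4242), 'cy': np.float64(241.8028), 'distortion': array([0.0103, 0.    , 0.    , 0.    , 0.    ]), 'rvec': array([ 2.1476, -2.1177,  0.18  ]), 'tvec': array([-0.0082,  0.5876,  0.987 ])}
```

View pics/side0.png

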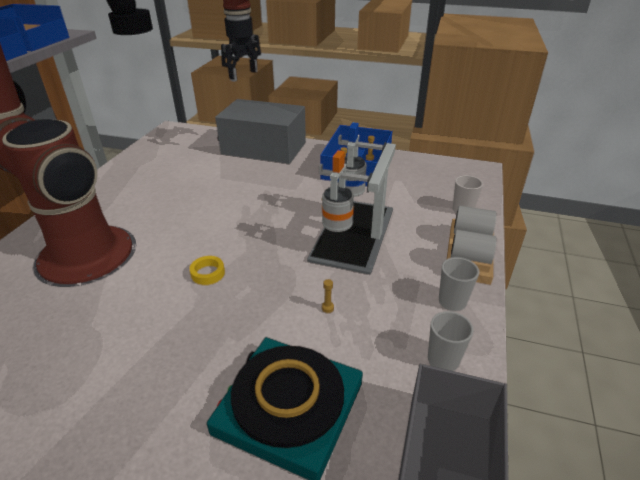

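View pics/top0.png

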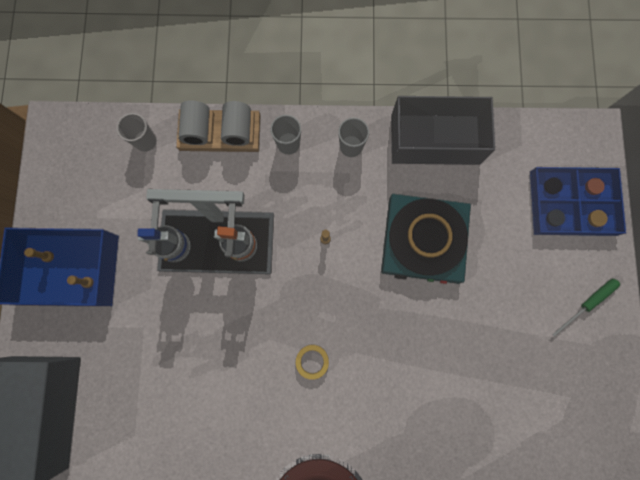

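The side view shows the orange block at (339,160), its band at (338,215) and the brass ring at (287,388). The top view shows the orange block at (227,233), the blue one at (147,233) and the ring at (430,235). The hooks point towards the robot.

```bash
cat > h.py <<'E'
import cv2, numpy as np
from station import viewer, status
def cam(n):
    d=viewer.get_image(n); f=240/np.tan(np.radians(d["fovy"])/2)
    d["K"]=np.array([[f,0,d["cx"]],[0,f,d["cy"]],[0,0,1.]]); d["D"]=np.array(d["distortion"],float)
    d["R"]=cv2.Rodrigues(np.array(d["rvec"],float))[0]; d["t"]=np.array(d["tvec"],float); d["hsv"]=cv2.cvtColor(d["img"],cv2.COLOR_RGB2HSV)
    return d
def und(d,p): return cv2.undistortPoints(np.array(p,float).reshape(-1,1,2),d["K"],d["D"])[:,0]
def plane(d,p,z):
    r=np.c_[und(d,p),np.ones(len(und(d,p)))]@d["R"]; c=-d["R"].T@d["t"]
    return c+r*((z-c[2])/r[:,2])[:,None]
def tri(a,pa,b,pb):
    P=lambda d:np.c_[d["R"],d["t"]]
    X=cv2.triangulatePoints(P(a),P(b),und(a,pa).T,und(b,pb).T); return (X[:3]/X[3]).T
def proj(d,X): return cv2.projectPoints(np.array(X,float).reshape(-1,1,3),np.array(d["rvec"],float),d["t"],d["K"],d["D"])[0][:,0]
def mask(d,lo,hi,box):
    m=cv2.inRange(d["hsv"],np.array(lo),np.array(hi)); k=np.zeros_like(m); x0,y0,x1,y1=box; k[y0:y1,x0:x1]=m[y0:y1,x0:x1]; return k
def blobs(m,amin=15):
    cs=[c for c in cv2.findContours(m,cv2.RETR_EXTERNAL,cv2.CHAIN_APPROX_NONE)[0] if cv2.contourArea(c)>=amin]
    return sorted(cs,key=cv2.contourArea,reverse=True)
E
python3 - <<'E'
from h import *
np.set_printoptions(precision=4,suppress=True)
s,t=cam("side"),cam("top")
OR=((4,150,90),(16,255,255))
for n,d,box in(("side",s,(300,130,370,240)),("top",t,(200,215,265,265))):
    for c in blobs(mask(d,*OR,box)):
        M=cv2.moments(c); print(n,cv2.contourArea(c),M["m10"]/M["m00"],M["m01"]/M["m00"],cv2.boundingRect(c),cv2.minAreaRect(c), cv2.approxPolyDP(c,1.5,True)[:,0].tolist())
E1={}
for n,d,box in(("side",s,(240,340,340,430)),("top",t,(395,200,465,270))):
    m=mask(d,(12,90,80),(28,255,255),box); c=blobs(m)[0]; E1[n]=cv2.fitEllipse(c); print(n,"ring",cv2.contourArea(c),E1[n])
a=tri(s,[E1["side"][0]],t,[E1["top"][0]]); print("ring centre (outer sil.)",a, plane(t,[E1["top"][0]],.067),plane(s,[E1["side"][0]],.067))
im=np.hstack([cv2.resize(s["img"][130:255,300:400],None,fx=4,fy=4,interpolation=cv2.INTER_CUBIC),cv2.resize(t["img"][180:280,140:280],(400,286),interpolation=cv2.INTER_CUBIC)[:, :400] if 0 else np.vstack([cv2.resize(t["img"][180:280,195:285],(400,444),interpolation=cv2.INTER_CUBIC),np.zeros((56,400,3),np.uint8)])])
cv2.imwrite("pics/crop1.png",im[:,:,::-1])
E
```

```text
side 190.0 338.459649122807 160.66842105263157 (333, 150, 13, 22) ((339.0, 160.5), (12.0, 21.0), 0.0) [[344, 151], [337, 151], [334, 155], [334, 171], [339, 171], [343, 166]]
side 129.5 337.2561132561132 215.86486486486487 (323, 210, 30, 11) ((337.5, 215.0), (10.0, 29.0), 90.0) [[323, 210], [324, 216], [336, 220], [347, 218], [352, 214], [352, 210], [343, 215], [333, 215]]
top 96.5 225.19861830742659 231.03626943005182 (218, 227, 16, 9) ((225.5, 231.0), (8.0, 15.0), 90.0) [[218, 227], [219, 234], [233, 234], [233, 229]]
side ring 2837.5 ((286.95849609375, 387.7374267578125), (57.08567810058594, 63.304317474365234), 79.28770446777344)
top ring 1441.0 ((429.6896057128906, 234.9266357421875), (41.98427200317383, 43.743839263916016), 123.0386734008789)
ring centre (outer sil.) [[ 0.6051 -0.2466  0.0609]] [[ 0.604  -0.2452  0.067 ]] [[ 0.6068 -0.2505  0.067 ]]
```

View pics/crop1.png

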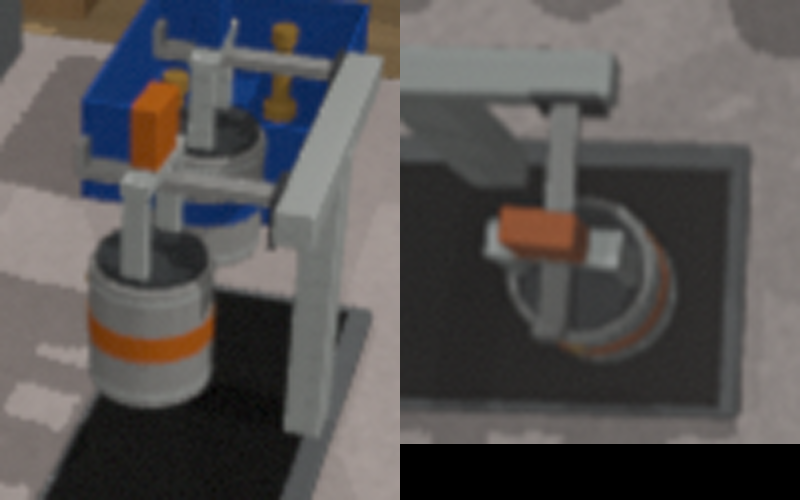

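The crop shows the orange block's darker front face, which my mask missed in the top view. I'll lower the brightness threshold: the whole silhouette's centre is the projected block centre in both views. I'll do the same for the blue block, which gives the stand's yaw.

```bash
python3 - <<'E'
from h import *
np.set_printoptions(precision=4,suppress=True)
s,t=cam("side"),cam("top")
def cen(d,lo,hi,box,show):
    c=blobs(mask(d,lo,hi,box))[0]; c=cv2.convexHull(c); x,y,w,h=cv2.boundingRect(c); M=cv2.moments(c)
    print(show,cv2.contourArea(c),(x,y,w,h),M["m10"]/M["m00"],M["m01"]/M["m00"],cv2.approxPolyDP(c,1.2,True)[:,0].tolist())
    return [M["m10"]/M["m00"],M["m01"]/M["m00"]]
lo,hi=(2,110,40),(20,255,255)
a=cen(s,lo,hi,(325,140,352,178),"s"); b=cen(t,lo,hi,(212,220,242,244),"t")
X=tri(s,[a],t,[b])[0]; print("block centre",X,"reproj err",proj(s,X)-a,proj(t,X)-b)
bb=cen(t,(105,120,40),(125,255,255),(130,220,162,246),"blue t")
zc=X[2]; print("top at zc: orange",plane(t,[b],zc),"blue",plane(t,[bb],zc)); 
v=(plane(t,[bb],zc)-plane(t,[b],zc))[0]; print("dist",np.linalg.norm(v),"yaw deg",np.degrees(np.arctan2(-v[0],v[1])))
# base corners from dark base frame, top view: hook/ lip line in top view
lab=[(160,211),(271,213),(272,272),(159,270)]
P=plane(t,lab,.012)[:,:2]; print("base corners",P.tolist())
# ring: inner+outer ellipses in both views
for n,d,box in(("side",s,(240,340,340,430)),("top",t,(395,200,465,270))):
    m=mask(d,(12,90,80),(28,255,255),box); cs,h=cv2.findContours(m,cv2.RETR_CCOMP,cv2.CHAIN_APPROX_NONE)
    for c in sorted(cs,key=cv2.contourArea)[-2:]: 
        e=cv2.fitEllipse(c); print(n,cv2.contourArea(c),e[0],e[1], plane(d,[e[0]],.067),plane(d,[e[0]],.055))
    tm=mask(d,(80,80,30),(98,255,255),(190,320,380,479) if n=="side" else (370,180,490,300)); c=cv2.convexHull(blobs(tm)[0]); print(n,"teal",cv2.minAreaRect(c))
E
```

```text
s 231.5 (333, 148, 14, 25) 339.0345572354212 159.82505399568035 [[345, 148], [346, 152], [342, 168], [339, 172], [333, 171], [333, 156], [337, 151]]
t 180.5 (217, 226, 20, 13) 226.25207756232686 231.97691597414587 [[217, 227], [222, 226], [233, 228], [236, 233], [235, 237], [222, 237], [217, 233]]
block centre [0.5719 0.179  0.239 ] reproj err [[-0.148   0.0385]] [[-0.0582 -0.1557]]
blue t 107.0 (138, 229, 17, 8) 146.27258566978193 232.45794392523365 [[154, 229], [153, 236], [141, 236], [138, 234], [139, 229]]
top at zc: orange [[0.5716 0.1789 0.239 ]] blue [[0.5685 0.3288 0.239 ]]
dist 0.14997581981575298 yaw deg 1.1670432895176575
base corners [[0.6639358178625098, 0.39014407202698426], [0.6628525456537537, 0.12265456905054632], [0.5202399717747827, 0.11560926134644856], [0.5213092967151302, 0.38190215204455685]]
side 1790.0 (287.0763854980469, 387.640380859375) (42.4959831237793, 53.749839782714844) [[ 0.6069 -0.2503  0.067 ]] [[ 0.6036 -0.2427  0.055 ]]
side 2840.0 (286.92193603515625, 387.74261474609375) (57.101444244384766, 63.345794677734375) [[ 0.6067 -0.2505  0.067 ]] [[ 0.6034 -0.2429  0.055 ]]
side teal ((284.41192626953125, 402.5812072753906), (126.20948791503906, 120.67149353027344), 24.145544052124023)
top 1085.5 (429.7415771484375, 234.8272247314453) (36.28876876831055, 38.1807746887207) [[ 0.6042 -0.2453  0.067 ]] [[ 0.6065 -0.2482  0.055 ]]
top 1436.0 (429.69012451171875, 234.933837890625) (41.93666076660156, 43.641483306884766) [[ 0.604  -0.2452  0.067 ]] [[ 0.6062 -0.2481  0.055 ]]
top teal ((398.184326171875, 202.92002868652344), (18.82140350341797, 38.41553497314453), 50.59933853149414)
```

Block centre: (0.572, 0.179, 0.239), against 0.236 from the text, so that agrees. Seat: (0.605, -0.247). The stand's yaw is about +1.8°. I'll raise the tool and turn -17.4° about its z, then go over the block.

```bash
python3 -m jog '[[0,0,-0.87,0,0,-0.83,1],[0,0,-0.87,0,0,-0.83,1],[0,0,-0.87,0,0,-0.83,1],[0,0,-0.87,0,0,-0.83,1],[0,0,0,0,0,0,1]]' 20; python3 -m jog '[[0,0,0,-0.87,-0.97,0,1],[0,0,0,-0.87,-0.97,0,1],[0,0,0,-0.87,-0.97,0,1],[0,0,0,-0.87,-0.97,0,1],[0,0,0,-0.87,-0.97,0,1]]'
```

```text
t: 0.92
tool_pos: [0.1681, 0.603, 0.3338]
tool_rot: [-0.049, 3.139, 0.007]
contact_force: [-0.1, -0.4, -0.0]
opening: 0.0851
grip_force: 0.0
t: 1.55
tool_pos: [0.3033, 0.4594, 0.3289]
tool_rot: [0.048, -3.14, 0.003]
contact_force: [-0.0, 0.3, 0.4]
opening: 0.0856
grip_force: 0.0
```

```bash
python3 -m jog '[[0,0,0,-0.87,-0.97,0,1],[0,0,0,-0.87,-0.97,0,1],[0,0,0,-0.87,-0.97,0,1],[0,0,0,-0.87,-0.97,0,1],[0,0,0,-0.87,-0.97,0,1]]'; python3 -m jog '[[0,0,0,-0.87,-0.97,0,1],[0,0,0,-0.87,-0.97,0,1],[0,0,0,-0.87,-0.97,0,1],[0,0,0,-0.87,-0.97,0,1],[0,0,0,-0.6,-0.7,0,1]]'; python3 -m jog '[[0,0,0,0,0,0.5,1],[0,0,0,0,0,0,1]]'; python3 - <<'E'
from h import *
s,t=cam("side"),cam("top")
print(status.get_obs()["tool_pos"])
a=cv2.resize(s["img"][80:230,270:400],None,fx=3,fy=3); b=cv2.resize(t["img"][170:320,160:290],None,fx=3,fy=3)
cv2.imwrite("pics/above.png",np.hstack([a,b])[:,:,::-1])
E
```

```text
t: 2.17
tool_pos: [0.4383, 0.3182, 0.329]
tool_rot: [0.048, -3.139, 0.002]
contact_force: [0.7, -0.7, 0.4]
opening: 0.0856
grip_force: 0.0
t: 2.8
tool_pos: [0.5651, 0.1846, 0.3287]
tool_rot: [0.046, -3.139, 0.001]
contact_force: [-0.4, 0.1, -0.4]
opening: 0.085
grip_force: 0.0
t: 3.05
tool_pos: [0.5631, 0.1862, 0.3123]
tool_rot: [0.049, -3.136, 0.001]
contact_force: [-0.6, 0.1, 0.5]
opening: 0.0854
grip_force: 0.0
[0.5636804  0.18679489 0.31473267]
```

View pics/above.png

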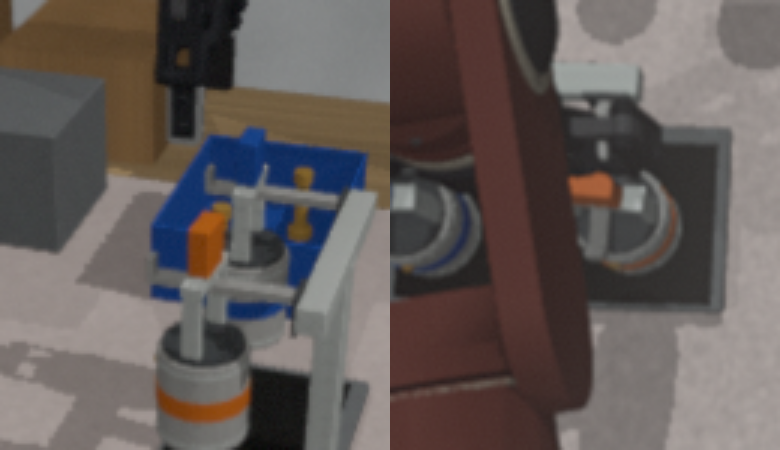

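The side crop shows the fingers above and slightly behind the block, with the block and the housing clear. I'll correct the offset, then go down partway.

```bash
python3 -m jog '[[0,0,0,-0.28,-0.26,0,1],[0,0,0,0,0,0.6,1],[0,0,0,0,0,0.5,1],[0,0,0,0,0,0,1],[0,0,0,0,0,0,1]]'; python3 - <<'E'
from h import *
s,t=cam("side"),cam("top")
print(status.get_obs()["tool_pos"],[status.get_obs()["tool_pos"]])
X=np.array([.5719,.179,.239]); print("block centre proj side",proj(s,X))
a=cv2.resize(s["img"][110:230,290:400],None,fx=4,fy=4); b=cv2.resize(t["img"][190:280,200:270],(373,480))
cv2.imwrite("pics/above2.png",np.hstack([a,b[:, :340]])[:,:,::-1])
E
```

```text
t: 3.78
tool_pos: [0.5732, 0.1786, 0.2827]
tool_rot: [0.05, -3.141, 0.0]
contact_force: [-0.1, 0.7, 1.1]
opening: 0.0851
grip_force: 0.0
[0.57356093 0.17865095 0.28362025] [array([0.57356093, 0.17865095, 0.28362025])]
block centre proj side [[338.90545141 159.84703122]]
```

View pics/above2.png

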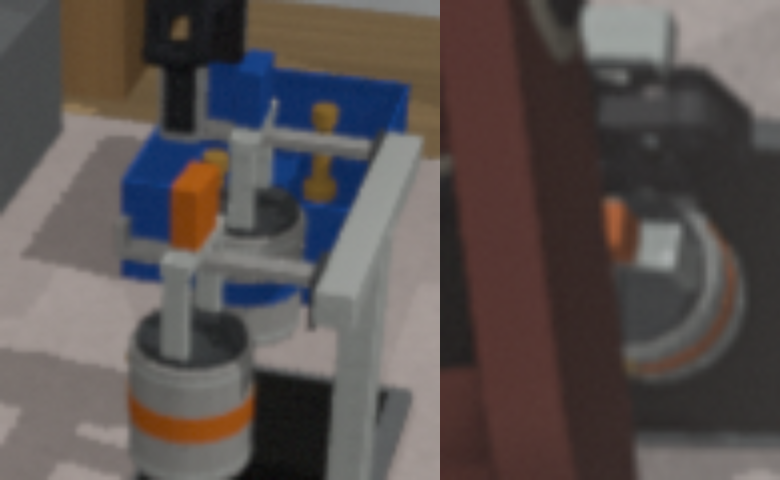

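The near finger hangs directly above the block, and both line up with the computed position. I'll go down the remaining 60 mm.

```bash
python3 -m jog '[[0,0,0,0.04,0,0.6,1],[0,0,0,0,0,0.6,1],[0,0,0,0,0,0.5,1],[0,0,0,0,0,0.3,1],[0,0,0,0,0,0,1]]'; python3 -m jog '[[0,0,0,0,0,0,0.2]]' 22;python3 -m jog '[[0,0,0,0,0,0,0.0],[0,0,0,0,0,0,-0.15]]'
```

```text
t: 4.5
tool_pos: [0.5716, 0.1784, 0.2216]
tool_rot: [0.05, -3.139, 0.001]
contact_force: [-0.0, -0.1, 0.3]
opening: 0.0856
grip_force: 0.0
t: 4.62
tool_pos: [0.5725, 0.1786, 0.2236]
tool_rot: [-0.05, 3.14, 0.0]
contact_force: [0.8, 0.2, -0.7]
opening: 0.0697
grip_force: 0.0
t: 4.88
tool_pos: [0.5724, 0.1786, 0.2236]
tool_rot: [-0.05, 3.14, 0.0]
contact_force: [0.9, -0.3, -1.2]
opening: 0.0363
grip_force: 0.0
```

```bash
python3 -m jog '[[0,0,0,0,0,0,-0.22]]' 22; python3 -m jog '[[0,0,0,0,0,0,-0.27],[0,0,0,0,0,0,-0.4],[0,0,0,0,0,0,-1],[0,0,0,0,0,0,-1]]' 22; python3 - <<'E'
from h import *
s=cam("side")
cv2.imwrite("pics/grip.png",cv2.resize(s["img"][110:250,280:420],None,fx=4,fy=4)[:,:,::-1])
E
```

```text
t: 5.0
tool_pos: [0.5723, 0.1785, 0.2234]
tool_rot: [-0.05, 3.14, -0.0]
contact_force: [0.1, -0.3, 1.0]
opening: 0.0337
grip_force: 2.5
t: 5.5
tool_pos: [0.5724, 0.1785, 0.2235]
tool_rot: [-0.05, 3.14, -0.0]
contact_force: [-0.6, -0.9, 4.4]
opening: 0.0324
grip_force: 22.3
```

View pics/grip.png

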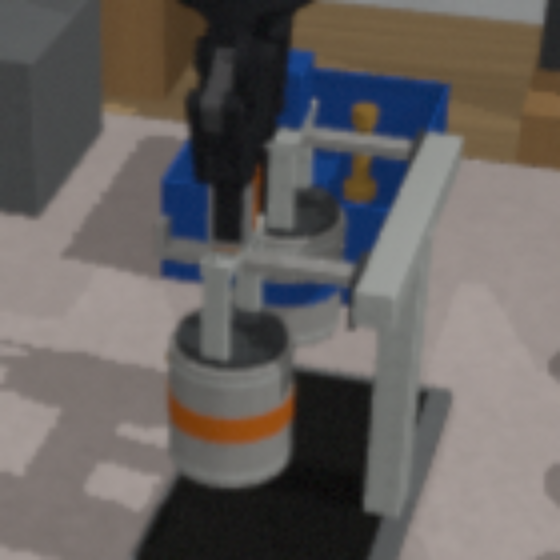

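Gripped: opening 32.4 mm, 22 N. I'll lift 25 mm.

```bash
python3 -m jog '[[0,0,0,0,0,-0.2,-1],[0,0,0,0,0,-0.25,-1],[0,0,0,0,0,-0.25,-1],[0,0,0,0,0,-0.15,-1],[0,0,0,0,0,0,-1]]' 22; python3 - <<'E'
from h import *
s=cam("side")
c=blobs(mask(s,(4,150,90),(16,255,255),(300,180,370,240)))[0]; print(cv2.boundingRect(c))
cv2.imwrite("pics/lift.png",cv2.resize(s["img"][110:250,280:420],None,fx=4,fy=4)[:,:,::-1])
E
```

```text
t: 6.18
tool_pos: [0.5724, 0.1786, 0.249]
tool_rot: [-0.05, 3.14, 0.0]
contact_force: [0.8, -0.2, -2.9]
opening: 0.0326
grip_force: 22.3
(323, 200, 30, 11)
```

View pics/lift.png

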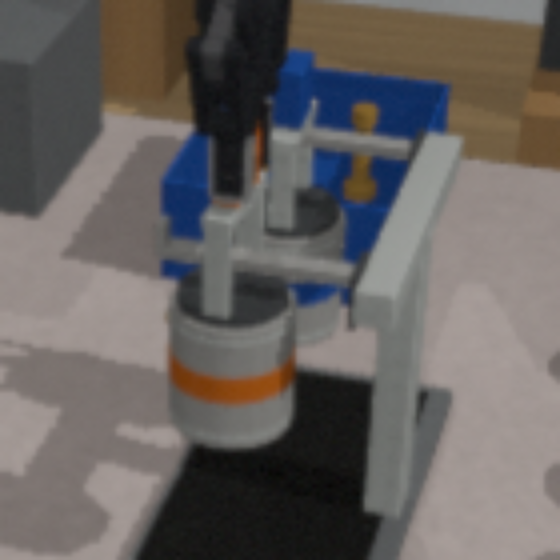

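It's lifted 25 mm and hangs upright, with the bar clear of the hook. Now I'll draw it out along tool +x (hook -x).

```bash
python3 -m jog '[[0,0,0,0.2,0,0,-1],[0,0,0,0.4,0,0,-1],[0,0,0,0.5,0,0,-1],[0,0,0,0.5,0,0,-1],[0,0,0,0.5,0,0,-1]]'; python3 -m jog '[[0,0,0,0.5,0,0,-1],[0,0,0,0.4,0,0,-1],[0,0,0,0.2,0,0,-1],[0,0,0,0.1,0,0,-1],[0,0,0,0,0,0,-1]]'; python3 - <<'E'
from h import *
s,t=cam("side"),cam("top")
a=cv2.resize(s["img"][110:270,260:400],None,fx=3,fy=3); b=cv2.resize(t["img"][180:340,140:265],None,fx=3,fy=3)
cv2.imwrite("pics/out.png",np.hstack([a,b])[:,:,::-1])
E
```

```text
t: 6.85
tool_pos: [0.5079, 0.1765, 0.2485]
tool_rot: [-0.05, 3.141, 0.0]
contact_force: [-0.5, -1.3, -3.5]
opening: 0.0322
grip_force: 22.3
t: 7.48
tool_pos: [0.4732, 0.1753, 0.2485]
tool_rot: [-0.05, 3.141, 0.0]
contact_force: [0.4, -0.4, -4.8]
opening: 0.0326
grip_force: 22.4
```

View pics/out.png

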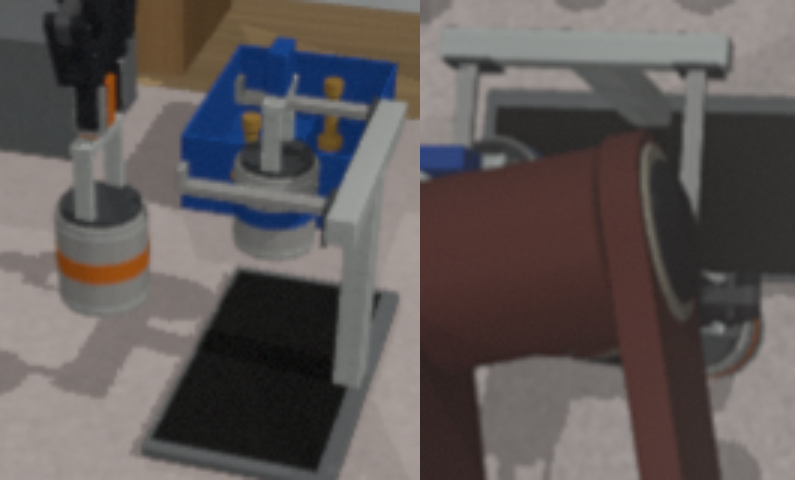

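The housing is clear of the hook and upright, and blue is still hanging. I'll raise it another 60 mm while moving towards the turntable.

```bash
python3 -m jog '[[0,0,0,0,-0.2,-0.2,-1],[0,0,0,0,-0.4,-0.5,-1],[0,0,0,0,-0.6,-0.5,-1],[0,0,0,0,-0.8,-0.5,-1],[0,0,0,-0.1,-0.8,-0.3,-1]]'; python3 -m jog '[[0,0,0,-0.3,-0.8,0,-1],[0,0,0,-0.3,-0.8,0,-1],[0,0,0,-0.3,-0.8,0,-1],[0,0,0,-0.3,-0.8,0,-1],[0,0,0,-0.3,-0.8,0,-1]]';  python3 -m jog '[[0,0,0,-0.3,-0.8,0,-1],[0,0,0,-0.3,-0.8,0,-1],[0,0,0,-0.3,-0.8,0,-1],[0,0,0,-0.3,-0.8,0,-1],[0,0,0,-0.3,-0.8,0,-1]]'; python3 -m jog '[[0,0,0,-0.3,-0.8,0,-1],[0,0,0,-0.3,-0.8,0,-1],[0,0,0,-0.2,-0.6,0,-1],[0,0,0,0,-0.4,0,-1],[0,0,0,0,-0.2,0,-1]]'
```

```text
t: 8.2
tool_pos: [0.4794, 0.0897, 0.3112]
tool_rot: [-0.049, 3.138, -0.001]
contact_force: [0.8, 0.1, -3.7]
opening: 0.0327
grip_force: 22.4
t: 8.82
tool_pos: [0.5279, -0.0292, 0.3101]
tool_rot: [-0.048, 3.139, -0.001]
contact_force: [0.7, 0.4, -3.5]
opening: 0.0326
grip_force: 22.4
t: 9.45
tool_pos: [0.577, -0.1472, 0.3087]
tool_rot: [-0.05, 3.141, -0.0]
contact_force: [-0.0, 0.6, -3.4]
opening: 0.0325
grip_force: 22.4
t: 10.07
tool_pos: [0.603, -0.2293, 0.3083]
tool_rot: [0.05, -3.141, -0.001]
contact_force: [1.1, 0.6, -3.5]
opening: 0.0326
grip_force: 22.5
```

```bash
python3 -m jog '[[0,0,0,-0.05,-0.3,0,-1],[0,0,0,0,-0.28,0.3,-1],[0,0,0,0,0,0.6,-1],[0,0,0,0,0,0.6,-1],[0,0,0,0,0,0.6,-1]]'; python3 -m jog '[[0,0,0,0,0,0.4,-1],[0,0,0,0,0,0.15,-1],[0,0,0,0,0,0,-1],[0,0,0,0,0,0,-1]]'; python3 - <<'E'
from h import *
np.set_printoptions(precision=4,suppress=True)
s,t=cam("side"),cam("top")
p=status.get_obs()["tool_pos"]; print(p)
# band silhouette vs expected
c=blobs(mask(s,(4,150,90),(16,255,255),(230,250,360,400)))
for k in c: print(cv2.boundingRect(k),cv2.contourArea(k))
for dz in (.0,.037,.074): 
  X=[[p[0],p[1],p[2]-.1415+dz]]; print(dz,proj(s,X),proj(t,X))
a=cv2.resize(s["img"][270:430,220:360],None,fx=3,fy=3); b=cv2.resize(t["img"][170:330,370:490],None,fx=3,fy=3)
cv2.imwrite("pics/over.png",np.hstack([a,b])[:,:,::-1])
E
```

```text
t: 10.7
tool_pos: [0.6047, -0.2454, 0.2431]
tool_rot: [0.051, -3.14, -0.002]
contact_force: [0.0, -0.1, -4.7]
opening: 0.0325
grip_force: 22.5
t: 11.2
tool_pos: [0.6056, -0.2463, 0.2301]
tool_rot: [-0.05, 3.14, -0.001]
contact_force: [0.2, -0.6, -4.3]
opening: 0.0326
grip_force: 22.5
[ 0.6056 -0.2463  0.23  ]
(261, 360, 48, 24) 229.0
(285, 290, 6, 24) 84.0
0.0 [[286.4916 376.96  ]] [[432.4718 232.4597]]
0.037 [[285.3158 361.7913]] [[436.6826 229.1932]]
0.074 [[284.0594 345.5484]] [[441.2251 225.6697]]
```

View pics/over.png

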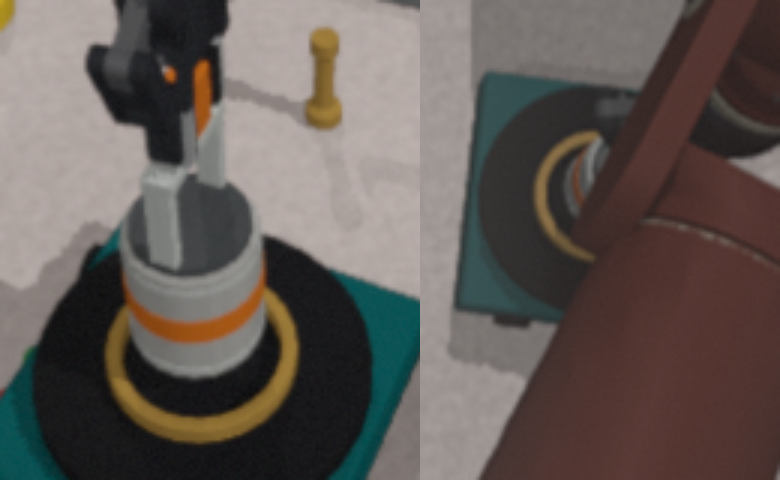

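The housing is upright and centred over the ring: its band centre is at column 285 against 285.3 expected, and the ring is at 287 lower down. I'll lower it, slowing near contact.

```bash
python3 -m jog '[[0,0,0,0,0,0.2,-1],[0,0,0,0,0,0.3,-1],[0,0,0,0,0,0.25,-1],[0,0,0,0,0,0.15,-1],[0,0,0,0,0,0,-1]]'; python3 -m jog '[[0,0,0,0,0,0.03,-1],[0,0,0,0,0,0.03,-1],[0,0,0,0,0,0,-1]]'
```

```text
t: 11.92
tool_pos: [0.6048, -0.2459, 0.201]
tool_rot: [0.05, -3.14, -0.001]
contact_force: [0.2, -0.9, -3.4]
opening: 0.0327
grip_force: 22.5
t: 12.3
tool_pos: [0.6052, -0.2461, 0.2002]
tool_rot: [-0.05, 3.141, -0.0]
contact_force: [0.4, -0.4, -3.2]
opening: 0.0324
grip_force: 22.5
```

```bash
python3 -m jog '[[0,0,0,0,0,0.03,-1],[0,0,0,0,0,0.03,-1],[0,0,0,0,0,0,-1]]'
```

```text
t: 12.68
tool_pos: [0.6051, -0.246, 0.1981]
tool_rot: [0.05, -3.141, -0.0]
contact_force: [-0.2, -0.1, -3.1]
opening: 0.0323
grip_force: 22.5
```

```bash
python3 -m jog '[[0,0,0,0,0,0.03,-1],[0,0,0,0,0,0,-1]]';  python3 -m jog '[[0,0,0,0,0,0.03,-1],[0,0,0,0,0,0,-1]]'
```

```text
t: 12.92
tool_pos: [0.6051, -0.246, 0.1973]
tool_rot: [0.05, -3.141, -0.0]
contact_force: [-0.7, 0.2, -3.4]
opening: 0.0326
grip_force: 22.5
t: 13.18
tool_pos: [0.6052, -0.2461, 0.1967]
tool_rot: [-0.05, 3.141, -0.0]
contact_force: [0.2, -0.1, -3.4]
opening: 0.0328
grip_force: 22.5
```

```bash
python3 -m jog '[[0,0,0,0,0,0.03,-1],[0,0,0,0,0,0,-1]]';  python3 -m jog '[[0,0,0,0,0,0.03,-1],[0,0,0,0,0,0,-1]]'
```

```text
t: 13.42
tool_pos: [0.6055, -0.2462, 0.1967]
tool_rot: [-0.05, 3.14, -0.001]
contact_force: [-0.3, 0.6, 0.8]
opening: 0.0321
grip_force: 22.8
t: 13.68
tool_pos: [0.6057, -0.2463, 0.1967]
tool_rot: [-0.05, 3.139, -0.001]
contact_force: [-1.7, 1.0, 6.1]
opening: 0.0325
grip_force: 23.1
```

Touchdown. I'll back off slightly to unload, then open slowly.

```bash
python3 -m jog '[[0,0,0,0,0,-0.03,-1],[0,0,0,0,0,0,-1]]' 20; python3 -m jog '[[0,0,0,0,0,0,-0.2],[0,0,0,0,0,0,-0.1],[0,0,0,0,0,0,0.2],[0,0,0,0,0,0,0.6],[0,0,0,0,0,0,1]]'; python3 -m jog '[[0,0,0,0,0,0,1],[0,0,0,0,0,0,1],[0,0,0,0,0,-0.4,1],[0,0,0,0,0,-0.8,1],[0,0,0,0,0,-1,1]]'; python3 -m jog '[[0,0,0,0,0,-1,1],[0,0,0,0,0,-1,1],[0,0,0,1,0,-0.6,1],[0,0,0,1,0,0,1],[0,0,0,1,0,0,1]]'; python3 -m jog '[[0,0,0,1,1,0,1],[0,0,0,1,1,0,1],[0,0,0,1,0.5,0,1],[0,0,0,0,0,0,1],[0,0,0,0,0,0,1]]'; python3 - <<'E'
from h import *
s,t=cam("side"),cam("top")
print(status.get_obs()["tool_pos"])
a=cv2.resize(s["img"][270:430,220:360],None,fx=2.5,fy=2.5); b=cv2.resize(t["img"][170:330,370:490],None,fx=2.5,fy=2.5)
cv2.imwrite("pics/done.png",np.vstack([np.hstack([a,b[:, :300]]),cv2.resize(t["img"][170:290,130:300],(650,180))])[:580][:,:,::-1])
E
```

```text
t: 13.92
tool_pos: [0.6055, -0.2462, 0.1966]
tool_rot: [-0.05, 3.14, -0.001]
contact_force: [-1.6, 0.9, 5.1]
opening: 0.0326
grip_force: 23.1
t: 14.55
tool_pos: [0.6052, -0.2461, 0.1955]
tool_rot: [0.05, -3.141, 0.0]
contact_force: [0.5, -0.1, 0.9]
opening: 0.0836
grip_force: 0.0
t: 15.18
tool_pos: [0.6049, -0.2459, 0.2626]
tool_rot: [0.05, -3.141, -0.0]
contact_force: [0.6, 0.5, 1.6]
opening: 0.0856
grip_force: 0.0
t: 15.8
tool_pos: [0.5145, -0.249, 0.3413]
tool_rot: [-0.05, 3.139, -0.002]
contact_force: [-0.4, -0.9, -0.9]
opening: 0.0858
grip_force: 0.0
t: 16.42
tool_pos: [0.4232, -0.1771, 0.3405]
tool_rot: [-0.05, 3.14, -0.001]
contact_force: [0.5, 0.5, -0.1]
opening: 0.0855
grip_force: 0.0
[ 0.4233906  -0.17723408  0.33983401]
```

View pics/done.png

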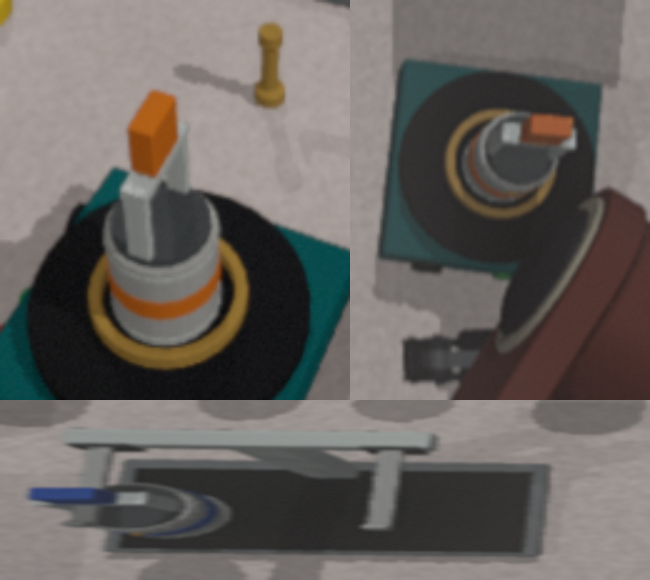

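The orange housing stands upright and flat inside the ring, the gripper is clear, and the blue housing still hangs on its hook.

```bash
python3 -c "
from station import finish_job
print(finish_job())"
```

```text
the job is handed in; nothing more can be done
None
```

The orange housing now stands upright inside the brass ring and is released, the blue one still hangs on its hook, and I handed the job in at about 16.5 s with grip force peaking at about 23 N.

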